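Half-throttle hold on the pedal tester

TASK

An accelerator pedal is to be calibrated at half throttle. First turn the tester's display by its ball handle so that the screen squarely faces the pedal tester's plate and leans back 20 degrees, and let go of it. Then press the pedal down with the fingertips to half of its travel (pointer in the green band), never past three quarters, and finish while still holding it there; leave the other things on the bench alone.

Things in the scene. Friction and masses are not known exactly. Their poses are not given: they have to be found in the camera images.
- display_stand: Fixed grey round foot (110 mm diameter) and column of the tester display; origin at the centre of the underside, on the vertical swivel axis. A black fork on the column turns about this axis and carries the panel; the screen must be turned so that its straight-ahead line, seen from above, points at the centre of the pedal's plate. The tilt axis is horizontal, 144 mm above the bench and 24 mm behind the swivel axis (on the side away from the screen).
- screen (a point): Point on the tilt axis, inside the display panel (black, 150 mm wide, 100 mm high, 18 mm thick, dark screen with coloured bars on one face; screen face 17 mm in front of this point, panel top edge 50 mm above it). Own axes: -x is the direction the screen looks, y the panel's width (always level, along the tilt axis), z the panel's upward direction.
- display_ball (a point): Centre of the black ball handle, 24 mm diameter, on a 9 mm steel stem standing on the middle of the panel's top edge, 90 mm from the tilt axis along the panel's z. The stem leaves 28 mm between panel edge and ball. Pinch the ball from above across the panel's width and lead it round: the stem can pivot between the finger pads.
- swivel (a joint): Swivel angle of the fork on the column, rad, positive anticlockwise seen from above, 0 when the screen looks along the foot's own -x, stops at -1.8 and 1.8. Stiff (0.12 N m): stays where it is left.
- tilt (a joint): Tilt of the panel, rad: 0 upright, positive leaning back (top away from the side the screen looks to), stops at -0.4 and 0.8; 20 degrees is 0.349. Stiff (0.16 N m): stays where it is left.
- pedal_rig: Fixed aluminium plate 170 x 90 x 8 mm with the accelerator pedal on it; origin at the centre of its underside, x along the plate from hinge to far end. The pedal's hinge lies level along the plate's y, at x = -65 mm, 30 mm above the bench. A curved scale stands at the far end on the plate's +y side, its top about 120 mm above the bench: white, a green band at half travel, red from three quarters on; an orange pointer on the pedal's end runs along it.
- pedal_press (a point): Middle of the black ribbed pedal pad near its upper end, on the pad's upper surface, 105 mm from the hinge; moves with the pedal. Pad 50 mm wide, 130 mm long, rising at 32 degrees from the hinge when free. Press here from above.
- pedal (a joint): Pedal angle, rad: 0 free (up), grows as it is pressed down, full travel 0.42, half travel 0.21, three quarters 0.315. A spring drives it back up: about 5 N at the pressing point to start, 10 N at half, 14 N at full travel.
- bolt_tray: Small round metal tray of bolts, 69 mm diameter, 22 mm high; origin at the centre of its underside. Leave alone.
- spark_plug: Spark plug lying on the bench, 21 x 53 x 21 mm; origin at the centre of its underside. Leave alone.
- grease_jar: White jar with green lid, 70 mm diameter, 71 mm high; origin at the centre of its underside. Leave alone.
- spray_oil: Blue and white spray can, 66 mm diameter, 211 mm high; origin at the centre of its underside. Leave alone.

How it is judged (in metres and radians):
On the way, in this order (a step that is already met when the one before it is completed fails the run):
1. the display faces the pedal plate and leans back 20 degrees, let go, the pedal still free (y of pedal_rig in the frame of screen between -0.03 and 0.03 m and x of pedal_rig in the frame of screen below -0.03 m and value of joint tilt between 0.262 and 0.436 rad and contact force between each of the arm, the fingers and display_stand below 0.2 N and value of joint pedal below 0.05 rad), for 0.2 s.
2. the pedal is held at half travel by the fingertips (value of joint pedal between 0.16 and 0.26 rad and contact force between the fingers and pedal_rig above 2 N), for 0.3 s.
At the end, for the whole second after the job is handed in: Fingers hold the pedal at half travel (0.16 to 0.26 rad) with over 2 N through the last second; the display is let go, leans back 20 degrees (within 5), and its straight-ahead line, seen from above, passes within 30 mm of the centre of the pedal plate (all of step 2 and y of pedal_rig in the frame of screen between -0.03 and 0.03 m and x of pedal_rig in the frame of screen below -0.03 m and value of joint tilt between 0.262 and 0.436 rad and contact force between each of the arm, the fingers and display_stand below 0.2 N); the arm keeps its last pose, push and grip.
It fails at once if the pedal is pressed well past three quarters of its travel (value of joint pedal above 0.335 rad).
It fails at once if the tray, spark plug, jar or spray can is moved by more than 20 mm (distance of any of bolt_tray, spark_plug, grease_jar, spray_oil from where it was at the start of the episode above 0.02 m).
It also fails if it takes over 51 s, if anything falls off the work surface, if the arm or the gripper's body presses on something with over 40 N, if the wrist force passes 120 N, or if a joint passes its speed limit or range.

ROBOT

A 6-joint arm with a two-finger parallel gripper is mounted at the origin on the work surface; the furniture and walls round the work are solid. World frame = base frame: x ahead of the robot, y to its left, z up, the work surface at z = 0. Lengths are in mm, angles in rad, forces in N, time in s.
With the tool pointing down it reaches from about 350 to 775 mm from the base axis. Payload 7.3 kg.
Tool frame: the origin (TCP) lies between the finger pads; the fingertips stand 8 mm ahead of it and the grasp point (between the pads) lies 11 mm behind it; y points along the fingers, z is the direction in which the jaws open and shut, and the axes are right-handed (so a half turn about y gives the same grasp; the last joint's range is limited). The gripper opens to 92 mm and grips with 3 to 60 N. Pads are 19 mm wide; open, the fingers measure 130 mm over their backs; the gripper's body (75 mm by 190 mm) begins 47 mm behind the grasp point.
Start: joints at [1.187, 0.342, 1.524, -0, 1.275, -0.146], TCP at [123.655, 510.249, 234.741] pointing down, gripper open.
Joint ranges: [-2.53, 2.53], [-0.77, 2.02], [0.04, 2.7], [-1, 4.14], [0.28, 2.66], [-3.11, 3.11]. Speed limits (rad/s): [2.57, 2.57, 3.14, 3.14, 3.14, 3.14].

INTERFACE

Orientations are given as [roll, pitch, yaw] about the fixed x, y, z axes, in that order (R = Rz(yaw) Ry(pitch) Rx(roll)).
In Python, from plant import bot, vision, job gives the robot as it stands. The module is installed in compiled form; this text tells all that it offers.
- The arm moves only by the tool arm_command, never from a script. Its argument "deltas" is a list of rows, each a list of 4 numbers: the shift along the tool's x, y, z in m, then the turn about the tool's y in degrees. In form: [[x, y, z, twist], ...]. A call has 1 to 5 rows; each row shifts and turns the commanded pose from where the row before left it, along the tool's axes as they then stand; what a row does not reach is not made up. A row lasts 1/10 s, in which the tool goes at most 50 mm and 8.59 degrees, less where a joint would pass 70% of its speed; a pose out of reach is approached as far as the arm can. A call is refused whole if a number of a shift passes 0.05 or a number of a turn 8.59, either way. A call with a gripper value outside its range is refused whole. "claw" is the closure in counts, from 0 (fully open) to 255 (shut), set as the call begins (left out, the last holds). The fingers move at their own pace and stop on an object; the grip force is fixed at half the most. Time passes only in rows, so rows that do not move let the fingers close. It gives the time, the measured TCP pose, the force and the opening at its end, in the units of the state.
- bot.get_obs(): the state, without advancing time (a new reading comes with each control period).
- vision.capture(name): name is "scene" or "side" or "wrist"; returns a dict with "img" (384x512x3 uint8, red, green, blue), "camera_matrix" (3x3 intrinsics, pixels), "world_to_cam" (4x4, takes a point from world to camera coordinates); the wrist camera has in their place "mount" (4x4, takes a point from camera to tool coordinates, whose origin is the TCP and whose axes are the tool frame's). Camera axes: x right, y down, z forward; pixel columns grow to the right and rows downward; lengths in mm; the calibration is good to about 2 mm. A picture is of the moment at which its call begins: read the wrist's pose just before it. There is no depth.
- job.close_job(): hands the job in, once; it reports no verdict.
Trained networks look in a picture, given as the dict that the camera call returned (one of the last four; its "shot" number tells which), for a name from the list of things; names that differ only in an ending like _2 or _b are one class to them, and where a whole thing is asked for, a point or a joint stands for the part that bears it (a point fixed in the world has none). Each returns a list of dicts, best first, with "confidence" (0 to 1); they miss things now and then, are a little off and sometimes report something else, mostly with a low value. They report only what shows in the picture. A call takes as long as a camera call.
- vision.find_in(picture, name): "xyz" ([x, y, z] in mm, in the coordinates of the camera as it stood for that picture, good to about 4 mm: the middle of the surface that is visible of it).
- vision.regions_of(picture, name): "mask" (384x512 bool, what is visible of it).
The state is a dict: "time": time; "joint_positions": joint angles; "dq": joint speeds; "tau": joint torques, N m; "tool_pos": TCP position; "tcp_rot": TCP orientation; "contact_force": force on the tool from outside, world axes, zero at the start; "moment": the same for the moment, N m; "grip_width": finger opening in mm.
Only numpy, scipy, OpenCV 4.12 (cv2) and the standard library are available. Lean on these libraries where they do the work, as an engineer would, in place of code of your own. Each camera call takes 0.05 s, during which the arm holds its last target. There are 200 camera calls.

## Working session

There is one attempt and no reset: what is moved stays moved. The work goes in short steps, Python scripts to look and compute and a tool call to move; the robot and the scene stay as the last step left them, time stands still between calls to the robot, and variables do not carry over. Pictures are saved under pics/ and viewed, about 8 in all and at most 12, crops included, and the job is handed in when it is done.

Besides the shell and the picture viewer there is one more tool, called after "Emit:" as name([rows], argument=value, ...), one row to a line, values as JSON. arm_command: Moves the arm, as the interface text tells. Its arguments: {"type":"object","properties":{"deltas":{"type":"array","items":{"type":"array","items":{"type":"number"}}},"claw":{"type":"number"}},"required":["deltas"]}

```bash
mkdir -p pics; cat > h.py <<'E'
from plant import bot, vision, job
import numpy as np, cv2
from scipy.spatial.transform import Rotation as R
def Rt(o): return R.from_euler('xyz',o['tcp_rot']).as_matrix()
def towld(pic,p,o=None):
    p=np.append(p,1)
    if 'world_to_cam' in pic: return (np.linalg.inv(pic['world_to_cam'])@p)[:3]
    return Rt(o)@(np.array(pic['mount'])@p)[:3]+o['tool_pos']
def proj(pic,X):
    c=np.array(pic['world_to_cam'])@np.append(X,1); u=np.array(pic['camera_matrix'])@c[:3]; return u[:2]/u[2]
E
python3 - <<'E'
from h import *
o=bot.get_obs(); print(o['time'],o['tool_pos'],o['tcp_rot'],o['contact_force'],o['grip_width']); print(Rt(o).round(3))
for n in ['scene','side']:
    p=vision.capture(n); cv2.imwrite(f'pics/{n}0.png',p['img'][:,:,::-1])
    for k in ['display_stand','screen','display_ball','pedal_rig','pedal_press','bolt_tray','spark_plug','grease_jar','spray_oil']:
        for d in vision.find_in(p,k)[:1]: print(n,k,round(d['confidence'],2),towld(p,d['xyz']).round(0))
E
```

```text
0.0 [123.49788806 509.84777825 234.04208254] [-1.57236098e+00  1.91336777e-04 -2.37729675e-01] [ 0.32299601 -0.04029041  0.03162114] 91.78115486980616
[[ 0.972 -0.001  0.235]
 [-0.235 -0.001  0.972]
 [-0.    -1.    -0.002]]
scene display_stand 0.87 [548. -26. 162.]
scene screen 0.62 [543. -32. 178.]
scene display_ball 0.63 [548. -26. 178.]
scene pedal_rig 0.72 [540. -24. 178.]
scene pedal_press 0.87 [ 432. -227.   77.]
scene bolt_tray 0.67 [401. -11.  11.]
scene spark_plug 0.61 [413. -97.  20.]
scene grease_jar 0.62 [ 618. -180.   73.]
scene spray_oil 0.86 [ 667. -263.  151.]
side screen 0.86 [539.  -4. 176.]
side display_ball 0.8 [536.  -6. 178.]
side pedal_rig 0.61 [ 446. -220.   17.]
side pedal_press 0.98 [ 429. -224.   70.]
side bolt_tray 0.7 [378. -17.  13.]
side spark_plug 0.46 [418. -94.  13.]
side grease_jar 0.97 [ 617. -174.   62.]
side spray_oil 0.79 [ 661. -259.  132.]
```

```bash
python3 - <<'E'
import cv2
for n in ['scene','side']:
    cv2.imwrite(f'pics/{n}0b.png',cv2.resize(cv2.imread(f'pics/{n}0.png'),(800,600),interpolation=cv2.INTER_CUBIC))
E
```

```text
(no output)
```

View pics/scene0b.png

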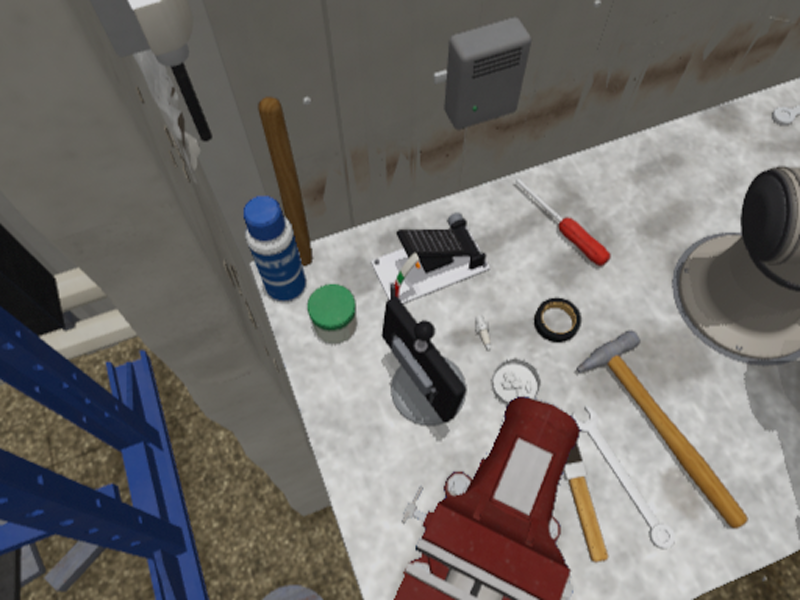

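View pics/side0b.png

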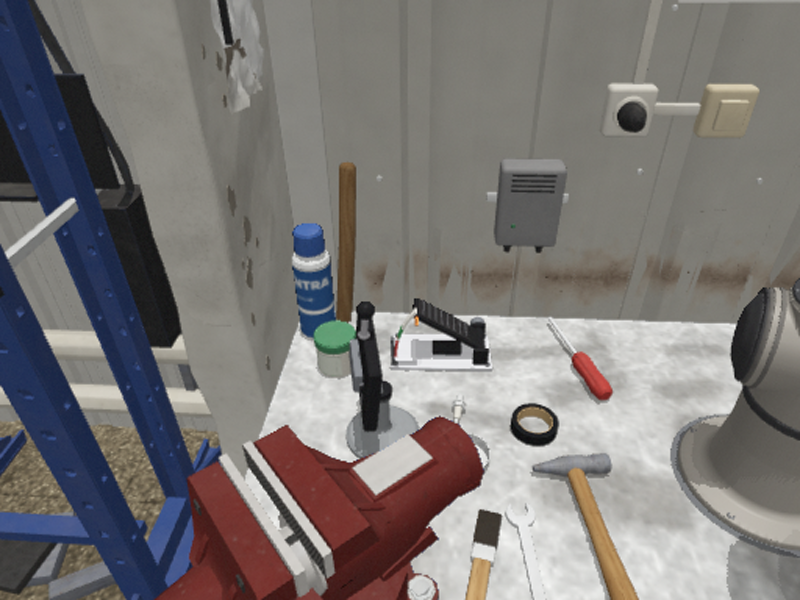

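Display in the middle: ball at scene (424,330) and side (366,310) in the enlarged pictures. The pedal is behind it (hinge right, toward the robot). The vise is in front. I'll raise the arm and go over for a wrist view.

Emit:
arm_command([
  [0,-0.048,0,0],
  [0,-0.048,0,0],
  [0,-0.048,0,0],
  [0.036,0,-0.0325,0],
  [0.036,0,-0.0325,0],
], claw=0)

```text
time: 1.5
tool_pos: [178.7, 430.1, 380.2]
tcp_rot: [-1.567, -0.001, -0.235]
contact_force: [1.4, 0.3, -0.2]
grip_width: 92.0
```

Emit:
arm_command([
  [0.036,0,-0.0325,0],
  [0.036,0,-0.0325,0],
  [0.036,0,-0.0325,0],
  [0.036,0,-0.0325,0],
  [0.036,0,-0.0325,0],
])

```text
time: 2.0
tool_pos: [315.5, 228.0, 379.0]
tcp_rot: [-1.57, -0.001, -0.237]
contact_force: [1.1, 1.1, -0.0]
grip_width: 92.2
```

Emit:
arm_command([
  [0.036,0,-0.0325,0],
  [0.036,0,-0.0325,0],
  [0.036,0,-0.0325,0],
  [0.036,0,-0.0325,0],
  [0.036,0,-0.0325,0],
])

```text
time: 2.5
tool_pos: [452.3, 27.5, 378.9]
tcp_rot: [-1.57, -0.001, -0.238]
contact_force: [0.7, -0.3, -0.2]
grip_width: 91.8
```

```bash
python3 - <<'E'
from h import *
o=bot.get_obs(); print(o['time'],o['tool_pos'],o['tcp_rot'],o['joint_positions'])
p=vision.capture('wrist'); cv2.imwrite('pics/w1.png',cv2.resize(p['img'][:,:,::-1],(800,600),interpolation=cv2.INTER_CUBIC))
print(np.array(p['mount']).round(2),p['camera_matrix'])
for k in ['display_stand','screen','display_ball','pedal_rig','pedal_press','bolt_tray','spark_plug','grease_jar','spray_oil']:
    for d in vision.find_in(p,k)[:1]: print(k,round(d['confidence'],2),towld(p,d['xyz'],o).round(0))
np.savez('w1',img=p['img'],mount=p['mount'],camera_matrix=p['camera_matrix'],R=Rt(o),t=o['tool_pos'])
E
```

```text
2.5 [452.34723419  27.48448874 378.92986012] [-1.57037839e+00 -6.52228250e-04 -2.38210593e-01] [-1.08939083e-01  1.30163292e-01  1.41250902e+00  3.30493683e-04
  1.59821968e+00 -1.44151578e+00]
[[   0.      0.97    0.24  -65.3 ]
 [   0.     -0.24    0.97 -148.16]
 [   1.     -0.     -0.     -1.34]
 [   0.      0.      0.      1.  ]] [[336.92151488   0.         261.73950724]
 [  0.         336.92151488 189.99631536]
 [  0.           0.           1.        ]]
display_stand 0.93 [517. -37.  91.]
screen 0.94 [523. -17. 186.]
display_ball 0.83 [527. -10. 185.]
pedal_rig 0.78 [ 432. -221.   33.]
pedal_press 0.64 [ 423. -229.   65.]
bolt_tray 0.95 [399.  -6.   4.]
spark_plug 0.79 [414. -95.  12.]
grease_jar 0.6 [ 633. -184.   67.]
```

View pics/w1.png

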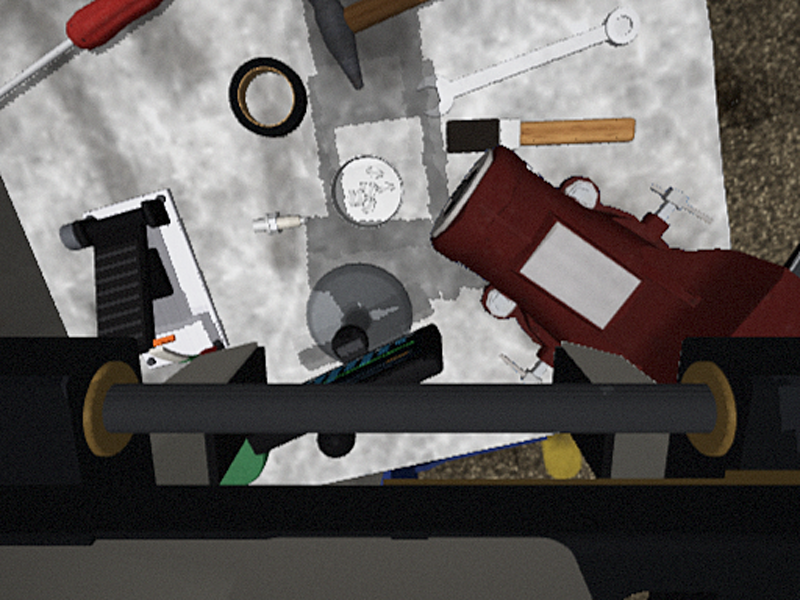

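Wrist view: foot centre at about (359,313), with the screen's coloured bars facing up in the image (toward the robot). The ball is at about (336,443), partly hidden. The pedal plate is on the left and cut off by the finger. I'll shift for a clear second view.

Emit:
arm_command([
  [0.045,0,-0.015,0],
  [0.045,0,-0.015,0],
  [0.045,0,-0.01,0],
  [0,0,0,0],
])

```text
time: 3.4
tool_pos: [576.7, -43.0, 375.1]
tcp_rot: [-1.571, 0.004, -0.239]
contact_force: [-1.4, 0.9, -1.0]
grip_width: 91.5
```

```bash
python3 - <<'E'
from h import *
o=bot.get_obs(); print(o['time'],o['tool_pos'],o['tcp_rot'],o['joint_positions'])
p=vision.capture('wrist'); cv2.imwrite('pics/w2.png',cv2.resize(p['img'][:,:,::-1],(800,600),interpolation=cv2.INTER_CUBIC))
for k in ['display_stand','screen','display_ball','pedal_rig','pedal_press','grease_jar','spray_oil']:
    for d in vision.find_in(p,k)[:1]: print(k,round(d['confidence'],2),towld(p,d['xyz'],o).round(0))
np.savez('w2',img=p['img'],mount=p['mount'],camera_matrix=p['camera_matrix'],R=Rt(o),t=o['tool_pos'])
E
```

```text
3.4 [576.71820751 -43.04629468 375.08395955] [-1.57139666  0.00367095 -0.23902651] [-2.06735020e-01  3.89097095e-01  1.07575940e+00 -4.84409066e-04
  1.68042456e+00 -1.53855805e+00]
display_stand 0.92 [524. -45. 153.]
screen 0.9 [536. -40. 190.]
display_ball 0.56 [535. -35. 193.]
pedal_rig 0.7 [ 447. -220.   33.]
pedal_press 0.76 [ 431. -231.   70.]
grease_jar 0.87 [ 612. -188.   69.]
spray_oil 0.97 [ 634. -282.   51.]
```

View pics/w2.png

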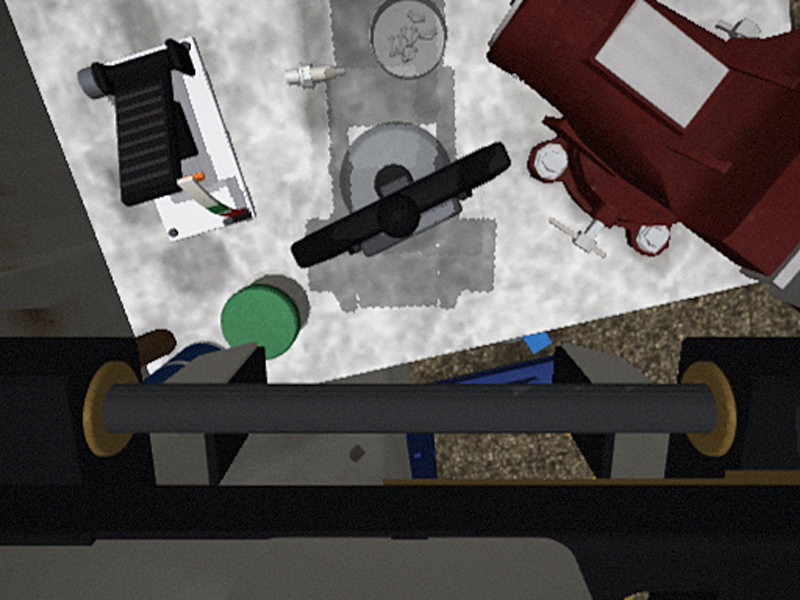

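Clear view: ball (399,214), panel top edge from (297,255) to (505,155), foot centre about (395,176), plate corners (192,38), (255,215) and (172,240).

```bash
cat >> h.py <<'E'
def ray(n,uv,scale=1.5625):
    d=np.load(n+'.npz'); M=d['mount']; v=np.linalg.inv(d['camera_matrix'])@np.array([uv[0]/scale,uv[1]/scale,1])
    return d['R']@M[:3,3]+d['t'], d['R']@M[:3,:3]@v
def atz(n,uv,z):
    c,v=ray(n,uv); return c+v*(z-c[2])/v[2]
def fray(p,uv,s=1.5625):
    W=np.linalg.inv(p['world_to_cam']); v=np.linalg.inv(p['camera_matrix'])@np.array([uv[0]/s,uv[1]/s,1]); return W[:3,3],W[:3,:3]@v
def tri(rs):
    A=0;b=0
    for c,v in rs:
        v=v/np.linalg.norm(v); P=np.eye(3)-np.outer(v,v); A=A+P; b=b+P@c
    x=np.linalg.solve(A,b); return x.round(1),[round(float(np.linalg.norm((np.eye(3)-np.outer(v,v)/(v@v))@(x-c))),1) for c,v in rs]
E
python3 - <<'E'
from h import *
s=vision.capture('scene'); d=vision.capture('side')
cv2.imwrite('pics/c.png',np.hstack([cv2.resize(s['img'][170:290,230:330],None,fx=4,fy=4,interpolation=2),cv2.resize(d['img'][180:300,205:305],None,fx=4,fy=4,interpolation=2)])[:,:,::-1])
print('ball',tri([ray('w2',(399,214)),fray(s,(424,330)),fray(d,(366,310))]), tri([ray('w2',(399,214)),ray('w1',(336,443))]))
print('ball fixed only',tri([fray(s,(424,330)),fray(d,(366,310))]))
print('foot',atz('w2',(396,174),8),atz('w1',(359,313),8))
for uv in [(192,38),(255,215),(172,240)]: print('plate',atz('w2',uv,8).round(1))
print('plate w1',atz('w1',(170,188),8).round(1))
for uv in [(297,255),(505,155)]: print('panel',atz('w2',uv,190).round(1))
print('bolt tray',atz('w2',(408,38),11),'jar',atz('w2',(260,322),71))
E
```

```text
ball (array([537.5, -40.4, 233.3]), [0.9, 0.5, 0.7]) (array([536.2, -40.1, 241.3]), [0.3, 0.3])
ball fixed only (array([538. , -39.6, 234.2]), [0.0, 0.0])
foot [517.22014681 -43.46892856   8.        ] [520.15649411 -43.5859383    8.        ]
plate [ 358.  -192.8    8. ]
plate [ 522.3 -186.     8. ]
plate [ 526.2 -272.8    8. ]
plate w1 [ 355.6 -188.6    8. ]
panel [ 549.9 -112.2  190. ]
panel [520.8  29.2 190. ]
bolt tray [404.88543968  -4.17186738  11.        ] jar [ 613.17992651 -191.56809686   71.        ]
```

View pics/c.png

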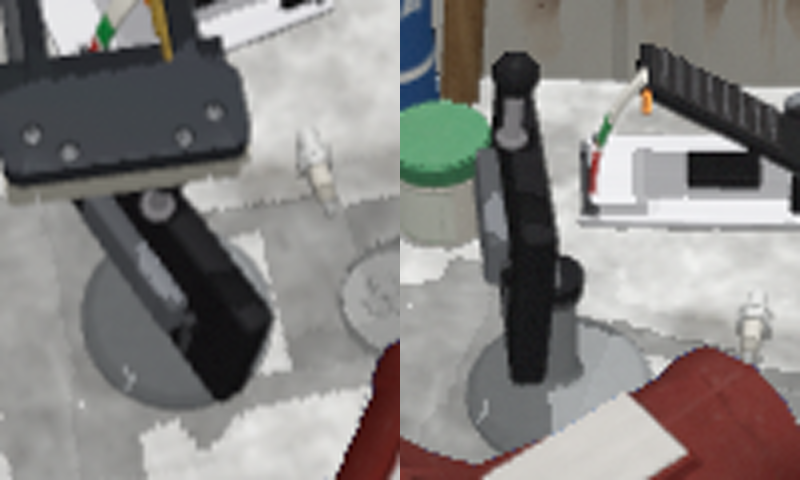

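```bash
python3 - <<'E'
from h import *
for uv in [(10,15),(58,130),(137,330)]: print('wall',atz('w2',uv,0).round(0))
print('pedal top end',[atz('w2',uv,98).round(0) for uv in [(124,203),(175,196)]],'scale top',atz('w2',(185,180),118).round(0),'red end',atz('w2',(245,215),20).round(0))
print('hinge ends',[atz('w2',uv,30).round(0) for uv in [(92,82),(182,55)]])
E
```

```text
wall [ 298. -349.    0.]
wall [ 401. -346.    0.]
wall [ 607. -344.    0.]
pedal top end [array([ 487., -257.,   98.]), array([ 491., -216.,   98.])] scale top [ 483. -196.  118.] red end [ 520. -192.   20.]
hinge ends [array([ 377., -283.,   30.]), array([ 375., -199.,   30.])]
```

Emit:
arm_command([
  [-0.01,0.02,0.0,-8],
  [-0.01,0.02,0.0,-8],
  [-0.01,0.02,0,-7.7],
  [0,0,0,0],
])

```text
time: 4.3
tool_pos: [541.6, -37.9, 316.8]
tcp_rot: [-1.569, 0.005, 0.177]
contact_force: [0.1, -0.2, -0.3]
grip_width: 92.1
```

Emit:
arm_command([
  [-0.0045,0.03,-0.0017,0],
  [0,0.035,0,0],
  [0,0.02,0,0],
  [0,0.01,0,0],
  [0,0,0,0],
])

```text
time: 4.8
tool_pos: [539.8, -40.7, 223.6]
tcp_rot: [-1.57, 0.001, 0.174]
contact_force: [0.7, 0.3, -0.2]
grip_width: 91.9
```

Emit:
arm_command([
  [0,0,0,0],
  [0,0,0,0],
  [0,0,0,0],
  [0,0,0,0],
  [0,0,0,0],
], claw=255)

```text
time: 5.3
tool_pos: [539.7, -40.8, 224.1]
tcp_rot: [-1.571, -0.001, 0.176]
contact_force: [0.5, 0.2, 0.1]
grip_width: 56.3
```

Emit:
arm_command([
  [0,0,0,0],
  [0,0,0,0],
])

```text
time: 5.5
tool_pos: [539.6, -40.8, 223.8]
tcp_rot: [-1.571, -0.0, 0.176]
contact_force: [-0.1, -0.3, 0.2]
grip_width: 40.4
```

Emit:
arm_command([
  [0,0,0,0],
  [0,0,0,0],
  [0,0,0,0],
  [0,0,0,0],
])

```text
time: 5.9
tool_pos: [539.5, -40.1, 223.7]
tcp_rot: [-1.57, 0.0, 0.176]
contact_force: [0.4, 5.1, 1.0]
grip_width: 22.0
```

Gripped (22 mm). Tilt back about 34 mm along tool +x, dropping 5.5 mm.

Emit:
arm_command([
  [0.008,0,0,0],
  [0.009,0.001,0,0],
  [0.009,0.002,0,0],
  [0.008,0.0025,0,0],
  [0,0,0,0],
])

```text
time: 6.4
tool_pos: [575.0, -34.5, 219.7]
tcp_rot: [-1.572, -0.004, 0.176]
contact_force: [2.0, 4.3, 7.0]
grip_width: 22.0
```

```bash
python3 - <<'E'
import numpy as np
S=np.array([518.5,-43.5])
for a in np.radians(np.linspace(10.1,67.7,9)): print(np.degrees(a).round(1),(S+54.8*np.array([np.cos(a),np.sin(a)])).round(1))
E
```

```text
10.1 [572.5 -33.9]
17.3 [570.8 -27.2]
24.5 [568.4 -20.8]
31.7 [565.1 -14.7]
38.9 [561.1  -9.1]
46.1 [556.5  -4. ]
53.3 [5.512e+02 4.000e-01]
60.5 [545.5   4.2]
67.7 [539.3   7.2]
```

Emit:
arm_command([
  [-0.0004,0,0.0069,-7.2],
  [-0.0004,0,0.0069,-7.2],
  [-0.0004,0,0.0069,-7.2],
  [-0.0004,0,0.0069,-7.2],
  [0,0,0,0],
])

```text
time: 6.9
tool_pos: [563.4, -10.2, 219.9]
tcp_rot: [-1.576, -0.003, 0.682]
contact_force: [2.1, 0.7, 6.8]
grip_width: 21.9
```

Emit:
arm_command([
  [-0.0004,0,0.0069,-7.2],
  [-0.0004,0,0.0069,-7.2],
  [-0.0004,0,0.0069,-7.2],
  [-0.0004,0,0.0069,-7.2],
  [0,0,0,0],
])

```text
time: 7.4
tool_pos: [541.8, 5.3, 219.8]
tcp_rot: [-1.578, 0.001, 1.185]
contact_force: [4.1, -3.0, 3.7]
grip_width: 22.0
```

```bash
python3 - <<'E'
from h import *
o=bot.get_obs(); print(o['time'],o['tool_pos'],o['tcp_rot'],o['joint_positions'],o['contact_force'],o['grip_width'])
s=vision.capture('scene'); d=vision.capture('side')
cv2.imwrite('pics/c2.png',np.hstack([cv2.resize(s['img'][130:290,200:330],None,fx=3,fy=3,interpolation=2),cv2.resize(d['img'][150:310,185:315],None,fx=3,fy=3,interpolation=2)])[:,:,::-1])
E
```

```text
7.4 [541.84978958   5.32370496 219.7741838 ] [-1.57782855e+00  6.41533745e-04  1.18490092e+00] [-1.30251850e-01  3.81530242e-01  1.50725896e+00 -2.53108625e-03
  1.24616294e+00 -2.88515200e+00] [ 4.14497162 -2.98448835  3.73277186] 22.030722286058747
```

View pics/c2.png

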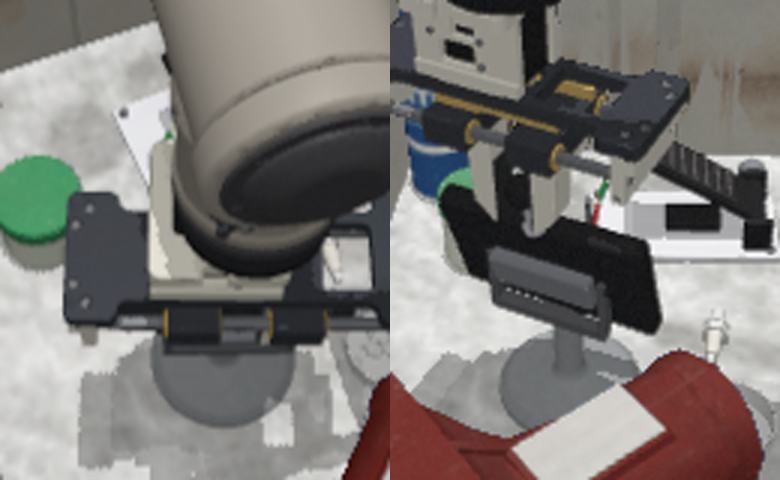

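The panel turned with the ball. Release, rise, step back and check.

Emit:
arm_command([
  [0,0,0,0],
  [0,0,0,0],
  [0,0,0,0],
  [0,0,0,0],
  [0,0,0,0],
], claw=0)

```text
time: 8.0
tool_pos: [539.7, 6.7, 217.9]
tcp_rot: [-1.57, 0.0, 1.181]
contact_force: [-0.6, -0.2, 0.5]
grip_width: 57.8
```

Emit:
arm_command([
  [0,-0.03,0,0],
  [0,-0.045,0,0],
  [0,-0.045,0,0],
  [0.03,-0.03,0,0],
  [0.045,0,0,0],
])

```text
time: 8.5
tool_pos: [569.8, 75.1, 374.0]
tcp_rot: [-1.58, -0.003, 1.177]
contact_force: [1.6, -0.6, -0.0]
grip_width: 91.1
```

Emit:
arm_command([
  [0.045,0,0,0],
  [0,0,0,0],
  [0,0,0,0],
])

```text
time: 8.8
tool_pos: [585.5, 118.5, 367.4]
tcp_rot: [-1.57, 0.001, 1.183]
contact_force: [-0.1, -0.9, -0.0]
grip_width: 91.7
```

```bash
python3 - <<'E'
from h import *
o=bot.get_obs(); print(o['time'],o['tool_pos'],o['tcp_rot'],o['grip_width'])
p=vision.capture('wrist'); cv2.imwrite('pics/w3.png',cv2.resize(p['img'][:,:,::-1],(800,600),interpolation=cv2.INTER_CUBIC))
np.savez('w3',img=p['img'],mount=p['mount'],camera_matrix=p['camera_matrix'],R=Rt(o),t=o['tool_pos'])
E
```

```text
8.8 [585.49813501 118.48695814 367.42785909] [-1.56960473e+00  8.87184599e-04  1.18316088e+00] 91.69981342564112
```

View pics/w3.png

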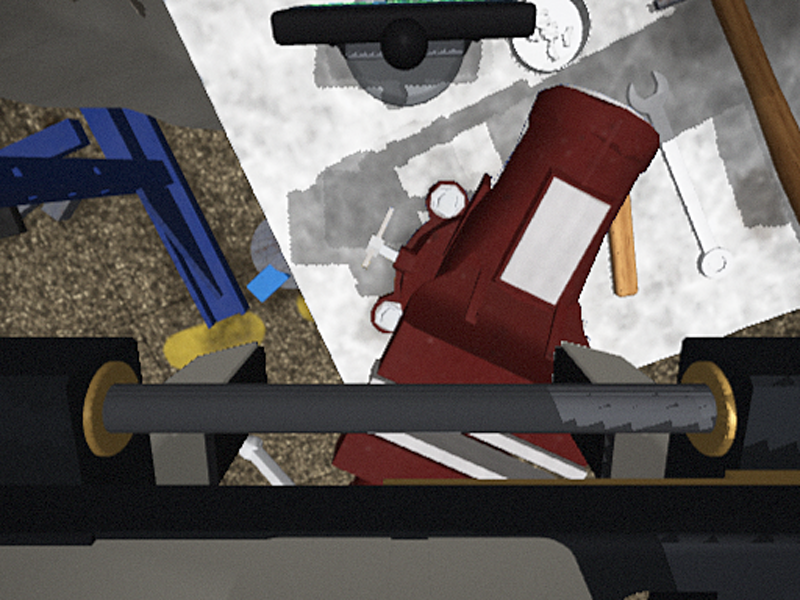

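```bash
python3 - <<'E'
from h import *
d=vision.capture('side'); s=vision.capture('scene')
b=atz('w3',(404,44),229); print('ball',b)
L,Rr=atz('w3',(272,26),185),atz('w3',(535,20),185); print(L,Rr)
u=(Rr-L)[:2];u/=np.linalg.norm(u); f=np.array([-u[1],u[0]])
if f[1]>0:f=-f
print('f ang',np.degrees(np.arctan2(f[1],f[0])))
P=np.array([441.5,-231.5]);S=np.array([518.5,-43.5])
for X in (S,b[:2]): w=P-X; print('lateral',w@np.array([f[1],-f[0]]))
r=b[:2]-S; print('d',-r@f,'tilt',np.arcsin((-r@f-24)/90))
cv2.imwrite('pics/c3.png',np.hstack([cv2.resize(s['img'][120:280,200:330],None,fx=3,fy=3,interpolation=2),cv2.resize(d['img'][150:310,185:315],None,fx=3,fy=3,interpolation=2)])[:,:,::-1])
E
```

```text
ball [540.36639231   1.36066401 229.        ]
[603.71400524 -44.6040432  185.        ] [463.03820985   9.5189014  185.        ]
f ang -111.04349613058268
lateral 4.358327877608358
lateral 8.657995421349966
d 49.72053044018376 tilt 0.28982410623335947
```

View pics/c3.png

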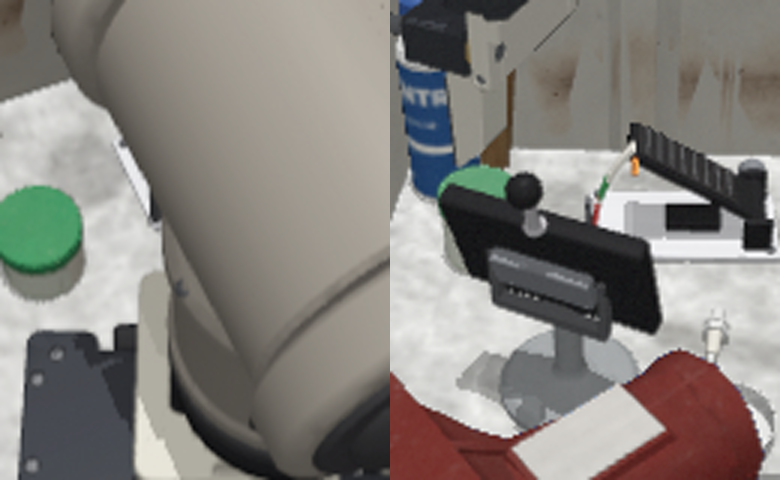

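Display is facing the pedal. Tilt needs a better estimate, so I'll move closer.

Emit:
arm_command([
  [-0.04,0,0,0],
  [-0.035,0,0,0],
  [0,0,0,0],
  [0,0,0,0],
])

```text
time: 9.35
tool_pos: [556.8, 46.9, 368.9]
tcp_rot: [-1.572, -0.001, 1.178]
contact_force: [0.1, 0.1, -0.0]
grip_width: 91.5
```

```bash
python3 - <<'E'
from h import *
o=bot.get_obs(); print(o['time'],o['tool_pos'],o['tcp_rot'],o['grip_width'])
p=vision.capture('wrist'); cv2.imwrite('pics/w4.png',cv2.resize(p['img'][:,:,::-1],(800,600),interpolation=cv2.INTER_CUBIC))
np.savez('w4',img=p['img'],mount=p['mount'],camera_matrix=p['camera_matrix'],R=Rt(o),t=o['tool_pos'])
E
```

```text
9.35 [556.81893464  46.89844941 368.92125206] [-1.57172535e+00 -7.36025231e-04  1.17809310e+00] 91.48965130628326
```

View pics/w4.png

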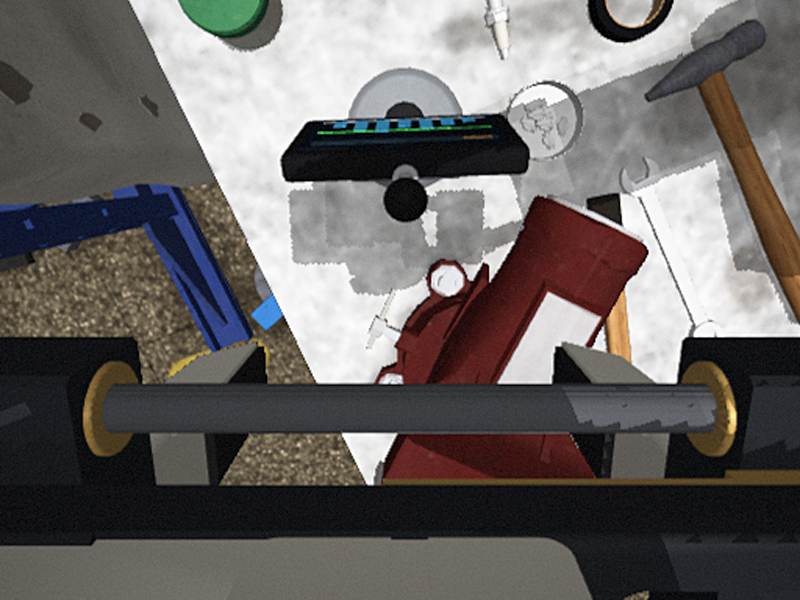

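Ball (406,200), panel's rear top edge from (284,181) to (527,173), foot arc top (406,69) spanning columns 349–462.

```bash
python3 - <<'E'
from h import *
d=vision.capture('side')
b=atz('w4',(406,200),229); print('ball',b, tri([ray('w4',(406,200)),ray('w3',(404,44)),fray(d,(229.3,213),1)]))
L,Rr=atz('w4',(284,181),185),atz('w4',(527,173),185); u=(Rr-L)[:2];u/=np.linalg.norm(u); f=-np.array([-u[1],u[0]]); f=f if f[1]<0 else -f
print('f ang',np.degrees(np.arctan2(f[1],f[0])),np.linalg.norm(Rr-L))
Q=atz('w4',(406,69),8); S2=Q[:2]-55*f; print('S from foot arc',S2)
P=np.array([441.5,-231.5])
for S in (np.array([518.5,-43.5]),S2):
  r=b[:2]-S; print('lat',(P-S)@np.array([f[1],-f[0]]),'d',-r@f,'tilt',np.arcsin((-r@f-24)/90))
print('lat ball',(P-b[:2])@np.array([f[1],-f[0]]))
E
```

```text
ball [540.19701823   1.67038836 229.        ] (array([541. ,   1.8, 231.2]), [0.9, 0.5, 1.4])
f ang -110.69684939764839 149.56309311668676
S from foot arc [521.8305901  -41.50990358]
lat 5.587086833309341 d 49.923482129424286 tilt 0.29217809392518157
lat 7.999385542440565 d 46.884711135664595 tilt 0.2570975435748641
lat ball 9.919582269402808
```

Tilt reads about 0.26–0.29, too close to the 0.262 limit. I'll regrasp and lean it back about 7 mm more.

Emit:
arm_command([
  [-0.048,0,-0.0022,0],
  [0,0.045,0,0],
  [0,0.045,0,0],
  [0,0.04,0,0],
  [0,0.02,0,0],
])

```text
time: 9.95
tool_pos: [539.4, 4.0, 214.4]
tcp_rot: [-1.565, 0.001, 1.182]
contact_force: [0.4, 0.3, 0.0]
grip_width: 91.8
```

Emit:
arm_command([
  [0,0,0,0],
  [0,0,0,0],
  [0,0,0,0],
  [0,0,0,0],
  [0,0,0,0],
], claw=255)

```text
time: 10.45
tool_pos: [541.4, 3.0, 219.3]
tcp_rot: [-1.573, -0.001, 1.181]
contact_force: [0.2, -0.3, -0.6]
grip_width: 56.7
```

Emit:
arm_command([
  [0,0,0,0],
  [0,0,0,0],
  [0,0,0,0],
  [0,0,0,0],
  [0,0,0,0],
])

```text
time: 10.95
tool_pos: [541.0, 2.9, 218.2]
tcp_rot: [-1.571, -0.0, 1.181]
contact_force: [1.8, -0.3, 0.3]
grip_width: 22.1
```

Emit:
arm_command([
  [0.004,0.001,-0.001,0],
  [0.0035,0.0015,-0.001,0],
  [0,0,0,0],
  [0,0,0,0],
])

```text
time: 11.35
tool_pos: [545.0, 9.9, 215.5]
tcp_rot: [-1.569, -0.0, 1.181]
contact_force: [-4.7, 2.5, 3.4]
grip_width: 22.1
```

Emit:
arm_command([
  [0,0,0,0],
  [0,0,0,0],
  [0,0,0,0],
  [0,0,0,0],
  [0,0,0,0],
], claw=0)

```text
time: 11.85
tool_pos: [545.8, 9.1, 215.7]
tcp_rot: [-1.571, -0.0, 1.181]
contact_force: [0.2, 0.0, 0.3]
grip_width: 57.8
```

Emit:
arm_command([
  [0,-0.03,0,0],
  [0,-0.045,0,0],
  [0,-0.045,0,0],
  [0.02,-0.03,0,0],
  [0.03,0,0,0],
])

```text
time: 12.35
tool_pos: [566.1, 54.8, 371.4]
tcp_rot: [-1.581, -0.003, 1.179]
contact_force: [1.1, -0.5, -0.2]
grip_width: 91.2
```

Emit:
arm_command([
  [0,0,0,0],
  [0,0,0,0],
])

```text
time: 12.55
tool_pos: [564.4, 55.7, 365.1]
tcp_rot: [-1.57, 0.001, 1.182]
contact_force: [0.4, 0.1, 0.2]
grip_width: 91.7
```

```bash
python3 - <<'E'
from h import *
o=bot.get_obs(); print(o['time'],o['tool_pos'],o['tcp_rot'],o['grip_width'])
p=vision.capture('wrist'); cv2.imwrite('pics/w5.png',cv2.resize(p['img'][:,:,::-1],(800,600),interpolation=cv2.INTER_CUBIC))
np.savez('w5',img=p['img'],mount=p['mount'],camera_matrix=p['camera_matrix'],R=Rt(o),t=o['tool_pos'])
E
```

```text
12.55 [564.44880896  55.66602222 365.14151352] [-1.56998344e+00  6.19475709e-04  1.18230271e+00] 91.68421438784448
```

View pics/w5.png

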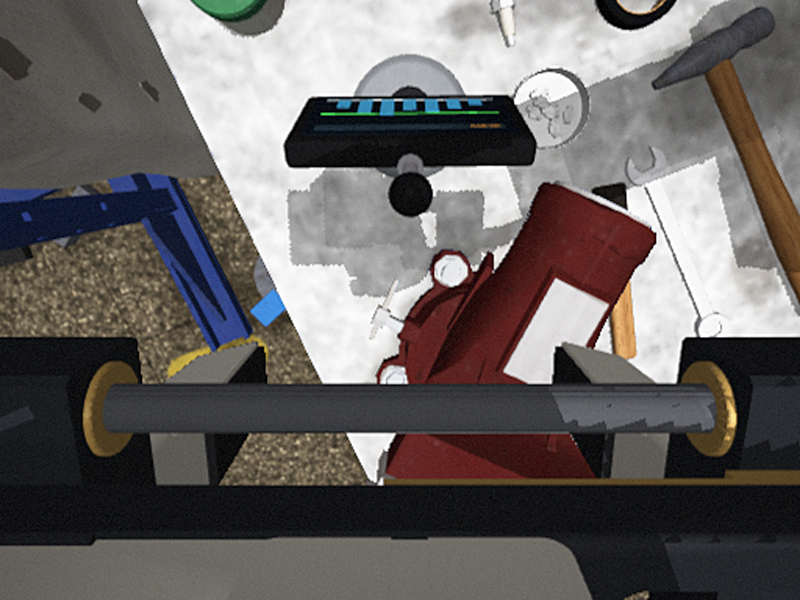

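Ball (411,195); rear top edge (286,166)–(534,163), nearly parallel to the image; foot arc top (411,54).

```bash
python3 - <<'E'
from h import *
b=atz('w5',(411,195),228); print('ball',b)
L,Rr=atz('w5',(286,166),185),atz('w5',(534,163),185); u=(Rr-L)[:2];u/=np.linalg.norm(u); f=-np.array([-u[1],u[0]]); f=f if f[1]<0 else -f
print('f ang',np.degrees(np.arctan2(f[1],f[0])))
Q=atz('w5',(411,54),8); S2=Q[:2]-55*f
P=np.array([441.5,-231.5])
for S in (np.array([518.5,-43.5]),S2):
  r=b[:2]-S; print(S,'lat',(P-S)@np.array([f[1],-f[0]]),'d',-r@f,'tilt',np.arcsin((-r@f-24)/90))
# tilt by ball vs panel rear top edge: edge at (50z,-1 behind) and ball 90z
E
```

```text
ball [544.17468861   8.71845981 228.        ]
f ang -111.62412352738647
[518.5 -43.5] lat 2.2998427508651953 d 58.004931496826096 tilt 0.38745422162648663
[521.50104473 -42.71195425] lat 4.79927072804479 d 56.1664143324563 tilt 0.3654874639350275
```

```bash
python3 - <<'E'
from h import *
b=atz('w5',(411,195),228); e=atz('w5',(410.5,164.5),190.6); h=np.linalg.norm((b-e)[:2]); 
t=np.linspace(0,.6,601); print('tilt from ball-edge',t[np.argmin(abs(40*np.sin(t)-np.cos(t)-h))],h)
d=vision.capture('side')
for n,uv in dict(boxTL=(498,160),boxBL=(496,242),boxBR=(557,246),handletop=(348,165),handlebot=(346,318)).items():
    c,v=fray(d,uv); print(n,[(c+v*(y-c[1])/v[1]).round(0) for y in(-345,-300)])
print(proj(d,[480,-190,118])*1.5625, bot.get_obs()['joint_positions'])
E
```

```text
tilt from ball-edge 0.432 15.822839172847058
boxTL [array([ 363., -345.,  308.]), array([ 367., -300.,  326.])]
boxBL [array([ 353., -345.,  160.]), array([ 358., -300.,  186.])]
boxBR [array([ 249., -345.,  155.]), array([ 260., -300.,  181.])]
handletop [array([ 601., -345.,  296.]), array([ 593., -300.,  315.])]
handlebot [array([ 626., -345.,  -16.]), array([ 617., -300.,   19.])]
[417.96337354 313.46146125] [-3.80852222e-02  3.64166847e-01  1.13900162e+00 -3.20787267e-04
  1.63976313e+00 -2.78966441e+00]
```

Emit:
arm_command([
  [0,0,0,8.4],
  [0,0,0,8.4],
  [0,0,0,8.4],
  [0,0,0,8.4],
  [0,0,0,8.4],
], claw=255)

```text
time: 13.15
tool_pos: [564.3, 54.4, 365.4]
tcp_rot: [-1.571, 0.001, 0.441]
contact_force: [0.2, 0.6, 0.2]
grip_width: 56.6
```

Emit:
arm_command([
  [0,0,0,8.4],
  [0,0,0,8.4],
  [0,0,0,8.3],
  [0,0,0,0],
])

```text
time: 13.55
tool_pos: [564.3, 54.6, 365.4]
tcp_rot: [-1.571, 0.001, 0.008]
contact_force: [-0.5, -0.1, 1.1]
grip_width: 24.7
```

Emit:
arm_command([
  [-0.0153,0,-0.0471,0],
  [-0.0153,0,-0.0471,0],
  [-0.0153,0,-0.0471,0],
  [-0.0153,0,-0.0471,0],
  [-0.0153,0,-0.0471,0],
])

```text
time: 14.05
tool_pos: [489.1, -182.8, 365.7]
tcp_rot: [-1.571, 0.0, 0.014]
contact_force: [0.7, 0.4, 0.4]
grip_width: 0.4
```

Emit:
arm_command([
  [-0.0153,0,-0.0471,0],
  [0,0,0,0],
  [0,0,0,0],
])

```text
time: 14.35
tool_pos: [474.9, -229.2, 365.4]
tcp_rot: [-1.57, 0.0, 0.01]
contact_force: [-0.5, -0.1, 0.7]
grip_width: 0.3
```

```bash
python3 - <<'E'
from h import *
o=bot.get_obs(); print(o['time'],o['tool_pos'],o['tcp_rot'],o['grip_width'])
d=vision.capture('side'); s=vision.capture('scene'); p=vision.capture('wrist')
import pickle; pickle.dump((s,d),open('fix.pkl','wb'))
np.savez('w6',img=p['img'],mount=p['mount'],camera_matrix=p['camera_matrix'],R=Rt(o),t=o['tool_pos'])
r=lambda im,y,x,h,w,k:cv2.resize(im[y:y+h,x:x+w],None,fx=k,fy=k,interpolation=cv2.INTER_CUBIC)
top=np.hstack([r(s['img'],185,230,100,80,5)[:300],]) if 0 else None
A=r(s['img'],190,225,100,100,4); B=r(d['img'],185,190,100,100,4)
cv2.imwrite('pics/c4.png',np.hstack([A,B])[:,:,::-1])
E
```

```text
14.35 [ 474.89473831 -229.17151323  365.39319503] [-1.56996561e+00  4.04636608e-04  9.62118592e-03] 0.28840519446507157
```

View pics/c4.png

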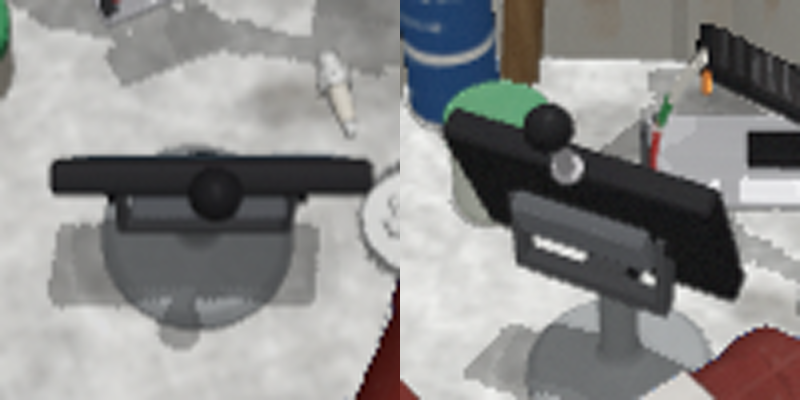

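Panel seen from behind in both views. Ball at (215,194) in the left crop and (548,127) in the right; rear panel corners in the right crop at (712,213), (738,299) and (446,130). Fit the pose.

```bash
cat > fit.py <<'E'
from h import *
import pickle
from scipy.optimize import least_squares
s,d=pickle.load(open('fix.pkl','rb'))
def wproj(n,X):
    q=np.load(n+'.npz'); c=np.linalg.inv(q['mount'])@np.append(q['R'].T@(X-q['t']),1); u=q['camera_matrix']@c[:3]; return u[:2]/u[2]
def pt(p,l,y,z): # l forward, y width, z up in panel frame
    S=p[:2];a=p[2];t=p[3]; f=np.array([np.cos(a),np.sin(a),0]); up=np.array([0,0,1.]); u=np.cross(up,f)*-1
    ff=f*np.cos(t)+up*np.sin(t); zz=up*np.cos(t)-f*np.sin(t)
    return np.array([*S,144])-24*f+l*ff+y*u+z*zz
sc=lambda x,y:np.array([225+x/4,190+y/4]); sd=lambda x,y:np.array([190+x/4,185+y/4])
def res(p,use=None):
    r=[]
    add=lambda q,o,w:r.extend((q-o)*w)
    # w5 ball, edge ends, foot
    add(wproj('w5',pt(p,0,0,90)),np.array([411,195])/1.5625,1)
    add(proj(s,pt(p,0,0,90)),sc(215,194),1.5); add(proj(d,pt(p,0,0,90)),sd(148,127),1.5)
    R_=1
    add(proj(d,pt(p,-1,sg*75,-50)),sd(338,299),.7)
    add(proj(d,pt(p,-1,sg*75,50)),sd(312,213),.7)
    add(proj(d,pt(p,-1,-sg*75,50)),sd(46,130),.7)
    for n,uv in (('w2',(396,174)),('w1',(359,313))): add(wproj(n,np.array([*p[:2],8.])),np.array(uv)/1.5625,.7)
    f=np.array([np.cos(p[2]),np.sin(p[2])]); add(wproj('w5',np.array([*(p[:2]+55*f),8.])),np.array([411,54])/1.5625,.7)
    r.append((p[2]-np.radians(-111.6))/np.radians(1.5))
    return np.array(r)
for sg in (1,-1):
    k=least_squares(res,[519,-43,-1.95,.35]); C=np.linalg.inv(k.jac.T@k.jac)
    print(sg,k.x.round(3),np.degrees(k.x[2]),k.cost,np.sqrt(np.diag(C)).round(3)); print(k.fun.round(1))
E
python3 fit.py
```

```text
1 [ 5.21648e+02 -4.43650e+01 -1.97000e+00  3.91000e-01] -112.87255363851459 6.4821796075484315 [0.789 0.974 0.012 0.013]
[ 0.1  0.8 -0.1 -1.   1.3  0.6  0.7  0.8 -0.2  0.9 -0.7 -0.4  0.1  2.2
 -0.2  0.7  0.2 -0.8 -0.8]
-1 [ 5.03787e+02 -3.89320e+01 -2.34100e+00  4.49000e-01] -134.11588942087886 3083.0669706280937 [0.811 0.936 0.012 0.013]
[ -5.   -1.2  -3.8  -1.6  -1.    0.3 -31.  -18.7 -39.7 -19.7  41.1  21.2
   0.5  -6.9   0.1  -7.2  19.6   0.4 -15. ]
```

Fit: tilt 0.39 ± 0.02 and heading within 1° of the plate. The tilt is inside the window but near its upper end (the edge method said 0.43), so I'll regrasp and take off about 3 mm.

Emit:
arm_command([
  [0.0144,0,0.0474,0],
  [0.0144,0,0.0474,0],
  [0.0144,0,0.0474,0],
  [0.0144,0,0.0474,0],
  [0.0144,0,0.0474,0],
], claw=0)

```text
time: 15.0
tool_pos: [545.3, 13.4, 366.1]
tcp_rot: [-1.571, -0.001, 0.014]
contact_force: [1.2, -0.1, -0.4]
grip_width: 35.9
```

Emit:
arm_command([
  [0,0,0,-8.4],
  [0,0,0,-8.4],
  [0,0,0,-8.4],
  [0,0,0,-8.4],
  [0,0,0,-8.4],
])

```text
time: 15.5
tool_pos: [545.1, 11.6, 365.8]
tcp_rot: [-1.571, -0.0, 0.753]
contact_force: [0.3, 0.5, -0.8]
grip_width: 75.8
```

Emit:
arm_command([
  [0,0,0,-8.4],
  [0,0,0,-8.4],
  [0,0,0,-8.4],
  [0,0,0,0],
  [0,0,0,0],
])

```text
time: 16.0
tool_pos: [545.1, 10.8, 365.8]
tcp_rot: [-1.571, -0.0, 1.181]
contact_force: [-0.1, 0.5, 0.7]
grip_width: 92.1
```

Emit:
arm_command([
  [-0.0025,0.045,0,0],
  [0,0.045,0,0],
  [0,0.038,0,0],
  [0,0.02,0,0],
  [0,0,0,0],
])

```text
time: 16.5
tool_pos: [542.5, 8.0, 214.8]
tcp_rot: [-1.564, 0.002, 1.181]
contact_force: [-0.3, 0.3, -0.5]
grip_width: 91.7
```

Emit:
arm_command([
  [0,0,0,0],
  [0,0,0,0],
  [0,0,0,0],
  [0,0,0,0],
  [0,0,0,0],
], claw=255)

```text
time: 17.0
tool_pos: [544.5, 7.3, 218.3]
tcp_rot: [-1.572, -0.0, 1.183]
contact_force: [1.1, -0.4, 0.9]
grip_width: 56.7
```

Emit:
arm_command([
  [0,0,0,0],
  [0,0,0,0],
  [0,0,0,0],
  [0,0,0,0],
  [0,0,0,0],
])

```text
time: 17.5
tool_pos: [544.1, 7.4, 217.7]
tcp_rot: [-1.57, -0.0, 1.183]
contact_force: [-1.7, 1.1, 0.7]
grip_width: 22.3
```

Emit:
arm_command([
  [-0.002,-0.0005,0,0],
  [-0.0012,-0.0005,0,0],
  [0,0,0,0],
  [0,0,0,0],
])

```text
time: 17.9
tool_pos: [543.0, 4.5, 218.8]
tcp_rot: [-1.571, -0.0, 1.183]
contact_force: [-1.5, 2.5, 1.3]
grip_width: 22.3
```

Emit:
arm_command([
  [0,0,0,0],
  [0,0,0,0],
  [0,0,0,0],
  [0,0,0,0],
  [0,0,0,0],
], claw=0)

```text
time: 18.4
tool_pos: [543.1, 4.2, 218.7]
tcp_rot: [-1.571, 0.0, 1.183]
contact_force: [-0.7, 0.7, -0.8]
grip_width: 57.6
```

Emit:
arm_command([
  [0,-0.03,0,0],
  [0,-0.045,0,0],
  [0,-0.045,0,0],
  [0.02,-0.03,0,0],
  [0.03,0,0,0],
])

```text
time: 18.9
tool_pos: [563.4, 49.9, 374.3]
tcp_rot: [-1.58, -0.003, 1.18]
contact_force: [1.6, 0.8, -0.5]
grip_width: 91.3
```

Emit:
arm_command([
  [0,0,0,0],
  [0,0,0,0],
])

```text
time: 19.1
tool_pos: [561.8, 50.9, 368.1]
tcp_rot: [-1.57, 0.001, 1.184]
contact_force: [-0.1, 0.4, 0.3]
grip_width: 91.9
```

```bash
python3 - <<'E'
from h import *
o=bot.get_obs(); print(o['time'],o['tool_pos'],o['tcp_rot'],o['grip_width'])
p=vision.capture('wrist'); cv2.imwrite('pics/w7.png',cv2.resize(p['img'][:,:,::-1],(800,600),interpolation=cv2.INTER_CUBIC))
np.savez('w7',img=p['img'],mount=p['mount'],camera_matrix=p['camera_matrix'],R=Rt(o),t=o['tool_pos'])
# ball: dark blob below the panel edge, found in w4,w5 (check) and w7
for n in('w4','w5','w7'):
    g=cv2.cvtColor(np.load(n+'.npz')['img'],cv2.COLOR_RGB2GRAY)[60:160,180:345]
    c=cv2.HoughCircles(cv2.resize(g,None,fx=4,fy=4,interpolation=2),cv2.HOUGH_GRADIENT,1,60,param1=120,param2=18,minRadius=45,maxRadius=70)
    if c is None: print(n,None); continue
    for q in c[0][:2]:
        uv=((180+q[0]/4)*1.5625,(60+q[1]/4)*1.5625); print(n,np.round(uv,1),q[2]/4,atz(n,uv,228).round(1))
E
```

```text
19.1 [561.80719788  50.85145163 368.136995  ] [-1.56984774e+00  7.13267837e-04  1.18404334e+00] 91.89019960052384
w4 [405.7 200.2] 14.0 [540.4   1.8 228. ]
w5 [410.7 194.3] 14.225 [544.2   8.3 228. ]
w7 [409.6 199. ] 13.975 [543.2   5.7 228. ]
```

Ball now at d≈55 mm (tilt ≈0.355), heading unchanged. Go over to the pedal with the gripper closed.

Emit:
arm_command([
  [0,0,0,8.4],
  [0,0,0,8.4],
  [0,0,0,8.4],
  [0,0,0,8.4],
  [0,0,0,8.4],
], claw=255)

```text
time: 19.65
tool_pos: [561.6, 49.6, 368.2]
tcp_rot: [-1.571, 0.001, 0.443]
contact_force: [-0.1, 0.5, 0.4]
grip_width: 56.4
```

Emit:
arm_command([
  [0,0,0,8.4],
  [0,0,0,8.4],
  [0,0,0,8.4],
  [0,0,0,0],
])

```text
time: 20.05
tool_pos: [561.7, 49.7, 368.3]
tcp_rot: [-1.571, 0.001, 0.008]
contact_force: [0.2, 0.9, -0.7]
grip_width: 24.7
```

Emit:
arm_command([
  [-0.015,0,-0.0466,0],
  [-0.015,0,-0.0466,0],
  [-0.015,0,-0.0466,0],
  [-0.015,0,-0.0466,0],
  [-0.015,0,-0.0466,0],
])

```text
time: 20.55
tool_pos: [488.0, -185.1, 368.6]
tcp_rot: [-1.571, 0.0, 0.014]
contact_force: [0.3, -0.4, 0.1]
grip_width: 0.6
```

Emit:
arm_command([
  [-0.015,0,-0.0466,0],
  [0,0.03,0,0],
  [0,0.045,0,0],
  [0,0.045,0,0],
  [0,0.03,0,0],
])

```text
time: 21.05
tool_pos: [473.0, -229.7, 215.6]
tcp_rot: [-1.569, 0.003, 0.013]
contact_force: [0.7, 0.2, -0.9]
grip_width: 0.3
```

```bash
python3 - <<'E'
from h import *
o=bot.get_obs(); print(o['time'],o['tool_pos'],o['tcp_rot'],o['contact_force'],o['grip_width'])
d=vision.capture('side')
for n,X in dict(P_press=[475,-230,92],tip=list(np.array(o['tool_pos'])-[0,0,8])).items(): print(n,proj(d,X))
E
```

```text
21.05 [ 472.96713902 -229.68877323  215.55300608] [-1.5686094   0.00328933  0.01340642] [ 0.65411322  0.20318516 -0.90861628] 0.2863548550625627
P_press [270.13071229 199.40333194]
tip [271.40870398 160.70855628]
```

Descend to just above the pad (TCP about 110), then in 2–4 mm steps.

Emit:
arm_command([
  [0.001,0.04,0,0],
  [0,0.035,0,0],
  [0,0.025,0,0],
  [0,0,0,0],
])

```text
time: 21.5
tool_pos: [474.0, -229.1, 116.4]
tcp_rot: [-1.567, 0.005, 0.012]
contact_force: [-1.4, 0.4, -0.8]
grip_width: 0.4
```

Emit:
arm_command([
  [0,0.004,0,0],
  [0,0.004,0,0],
  [0,0,0,0],
])

```text
time: 21.8
tool_pos: [476.8, -230.6, 112.1]
tcp_rot: [-1.573, -0.003, 0.011]
contact_force: [0.5, -0.2, 2.3]
grip_width: 0.4
```

Emit:
arm_command([
  [0,0,0,0],
  [0,0,0,0],
])

```text
time: 22.0
tool_pos: [476.7, -230.5, 111.8]
tcp_rot: [-1.573, -0.003, 0.01]
contact_force: [2.7, -1.9, 3.2]
grip_width: -0.1
```

Emit:
arm_command([
  [0,0.004,0,0],
  [0,0,0,0],
  [0,0,0,0],
])

```text
time: 22.3
tool_pos: [477.5, -230.5, 108.1]
tcp_rot: [-1.573, -0.004, 0.01]
contact_force: [4.0, -0.5, 5.9]
grip_width: 0.4
```

Emit:
arm_command([
  [0,0.004,0,0],
  [0,0,0,0],
  [0,0,0,0],
])

```text
time: 22.6
tool_pos: [477.4, -230.5, 104.1]
tcp_rot: [-1.573, -0.004, 0.01]
contact_force: [2.6, -0.8, 7.4]
grip_width: 0.5
```

Emit:
arm_command([
  [0,0.004,0,0],
  [0,0.004,0,0],
  [0,0.004,0,0],
  [0,0,0,0],
  [0,0,0,0],
])

```text
time: 23.1
tool_pos: [478.8, -230.9, 92.9]
tcp_rot: [-1.574, -0.007, 0.01]
contact_force: [5.2, 0.8, 9.5]
grip_width: 0.7
```

Emit:
arm_command([
  [0,0.004,0,0],
  [0,0.003,0,0],
  [0,0,0,0],
  [0,0,0,0],
])

```text
time: 23.5
tool_pos: [477.6, -230.6, 85.4]
tcp_rot: [-1.573, -0.005, 0.01]
contact_force: [2.3, -0.7, 8.8]
grip_width: 0.5
```

```bash
python3 - <<'E'
from h import *
o=bot.get_obs(); print(o['time'],o['tool_pos'],o['tcp_rot'],o['contact_force'],o['grip_width'])
d=vision.capture('side'); s=vision.capture('scene'); p=vision.capture('wrist')
r=lambda im,y,x,h,w,k:cv2.resize(im[y:y+h,x:x+w],None,fx=k,fy=k,interpolation=cv2.INTER_CUBIC)
top=np.hstack([r(d['img'],175,230,75,100,4),r(s['img'],130,225,75,100,4)])
bot_=cv2.resize(p['img'][150:384],(400,183)); 
dd=r(d['img'],185,190,70,100,4)
cv2.imwrite('pics/c5.png',np.vstack([top,np.hstack([dd,cv2.resize(p['img'],(400,280))])])[:,:,::-1])
E
```

```text
23.5 [ 477.62001464 -230.6082062    85.39064335] [-1.57322329 -0.00454844  0.01013939] [ 2.3334834  -0.67851431  8.83511898] 0.5301548900574533
```

View pics/c5.png

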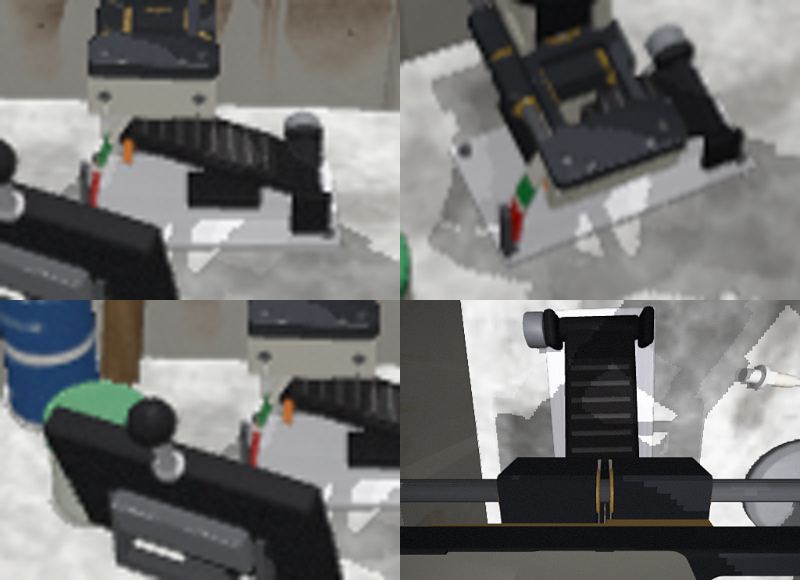

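The orange pointer (128,152) sits level with the middle of the green band (rows 137–165), and the display is undisturbed. Numeric check of the pedal angle:

```bash
python3 - <<'E'
from h import *
import pickle
s,d=pickle.load(open('fix.pkl','rb'))
ex=np.array([np.cos(.02),np.sin(.02),0]);ey=np.array([-ex[1],ex[0],0]);P=np.array([441.5,-231.5,0])
for th in (0,.16,.21,.26,.315):
    a=np.radians(32)-th; q=P-65*ex+[0,0,30]+130*(np.cos(a)*ex+np.sin(a)*np.array([0,0,1]))+25*ey
    print(th,proj(d,q).round(1))
d2=vision.capture('side'); o=bot.get_obs(); print(o['time'],o['tool_pos'],o['contact_force'])
def cen(im,c):
    h=cv2.cvtColor(im,cv2.COLOR_RGB2HSV)[175:250,230:290]; lo,hi=c; m=cv2.inRange(h,lo,hi); y,x=np.nonzero(m); return len(x),(x.mean()+230).round(1),(y.mean()+175).round(1),y.min()+175,y.max()+175
O=((8,150,120),(20,255,255));G=((50,120,40),(75,255,255)); Rd=((0,150,80),(5,255,255))
print('before',cen(d['img'],O)); print('now or',cen(d2['img'],O)); print('green',cen(d2['img'][:,:],G),'red',cen(d2['img'],Rd))
E
```

```text
0 [265.3 202.9]
0.16 [261.5 208.6]
0.21 [260.6 210.4]
0.26 [259.8 212.3]
0.315 [259.1 214.4]
23.7 [ 477.57772474 -230.60414953   85.4212038 ] [ 1.76301043 -1.39757909  8.42131515]
before (10, np.float64(266.5), np.float64(205.0), np.int64(203), np.int64(207))
now or (10, np.float64(261.5), np.float64(212.0), np.int64(210), np.int64(214))
green (5, np.float64(255.4), np.float64(213.0), np.int64(211), np.int64(215)) red (7, np.float64(253.0), np.float64(223.0), np.int64(220), np.int64(226))
```

Pointer shift (−5, +7 px) gives about 0.20 rad. Add 1 mm, hold, hand in.

Emit:
arm_command([
  [0,0.001,0,0],
  [0,0,0,0],
  [0,0,0,0],
  [0,0,0,0],
  [0,0,0,0],
])

```text
time: 24.2
tool_pos: [477.9, -230.6, 84.6]
tcp_rot: [-1.573, -0.005, 0.01]
contact_force: [2.7, 0.2, 8.9]
grip_width: 0.2
```

```bash
python3 - <<'E'
from h import *
o=bot.get_obs(); print(o['time'],o['tool_pos'],o['contact_force'])
print(job.close_job())
E
```

```text
24.2 [ 477.88408525 -230.63286253   84.58566416] [2.67846923 0.18937387 8.92422905]
the job is handed in; nothing more can be done
None
```

I turned the display by its ball to face the pedal plate, leaned it back and let go. The pedal is held at about half travel by the closed fingertips. I handed the job in at 24.2 s; it gave no verdict.

- **Display heading:** before the last regrasp the fit put it within about 1° of the plate centre. That is a few mm sideways, against 30 mm allowed. The last regrasp did not turn it noticeably.
- **Display tilt:** it took two regrasps. The first pass read about 0.26–0.29 rad and the second about 0.37–0.39. I took off 3 mm and end at about 0.355 rad (window 0.262–0.436), worked out from how far the ball moved rather than a new fit.
- **Disagreement on tilt:** a cruder edge check read 0.43 where the main fit said 0.39, before that last correction. It would put the final tilt near 0.40, still inside the window.
- **Pedal:** the pointer sits level with the green band. Its shift in the side image and the fingertip travel both gave about 0.20 rad (window 0.16–0.26), and I then pressed 1 mm further. The measured upward force was about 9 N.
- **Other items:** I did not measure whether the tray, spark plug, jar and can moved. No touch showed in the forces, and nothing looked shifted in the last picture for those in view.

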